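# Hang the slide rack on the draining hook, label out

### The job

Hang the slide rack by its handle on the draining hook, with its blue labelled end facing outward, towards the hook's open tip, and push it along the prong until the red spring gate has snapped shut behind the handle's bar. Carry the rack upright so that no slides fall out, leave it hanging straight with the label square to the hook, and leave the two petri dishes and the amber lens case where they are.

Things in the scene. Friction and masses are not known exactly. Their poses are not given: they have to be found in the camera images.
- stand: steel draining stand, fixed: drip pan 200 x 140 mm, rim 14 mm high; origin at the centre of its underside, z up. At x = +78 mm a 15 mm post carries a black clamp (34 x 30 mm, knob out to y = +35 mm) with the hook arm, which points along -x, its open tip at x = -67 mm. Nothing is higher than 198 mm
- landing (a point): point on the prong's top face midway between tip and gate (stand x = -34, y = 0, z = 170 mm), in the stand's axes: -x points to the open tip, where the label must look. The prong is level, 18 mm wide (y), 6 mm thick; its tip, 30 to 33 mm out from here, is turned up 9 mm. 51 mm are free between tip and gate
- pocket (a point): point on the prong's top face in the pocket behind the gate (stand x = +6, y = 0, z = 170 mm), stand's axes: the bar's home. The back wall is 14 mm behind it (+x), the gate 14 mm before it. An 18 mm wide roof, 24 to 28 mm above the prong, covers the pocket and blocks entry from above
- gate (a joint): red spring gate, rad: 0 hanging shut, grows as it swings inward (stand's +x), up to 1.25. Plate 12 mm wide, 21 mm high, hinged 22 mm above the prong, lower edge 2 mm above it. About 1.3 N at its edge starts it, 3 N lets the bar pass under at about 0.75 rad; then it springs shut. It cannot swing outward
- rack_grip (a point): slide rack, loose, 0.20 to 0.33 kg: basket 85 (x) x 54 (y) x 40 mm high; handle of two upright legs at its middle, 14 mm along x, outer faces 54 mm apart in y, black grips 70 to 110 mm above the underside. Point midway between the legs, 94 mm above the underside: grasp here across y. z up, -x to the labelled end
- rack_bar (a point): middle of the 7 mm round cross bar joining the tops of the rack's legs, along the rack's y, 112 mm above its underside, 18 mm above rack_grip; rack's axes. Clear opening under the bar: 42 mm wide, 68 mm high. When hung, this point is 3.5 mm above the prong's top face
- rack_label (a point): middle of the label (white with red band, 44 x 26 mm) on the blue end plate of the rack, 43 mm from the rack's middle along its -x, 21 mm above the underside; the other end plate is plain steel. Rack's axes. It starts turned away from the operator, by 80 to 180 degrees
- petri_pink: bystander: petri dish with pink filling, 90 mm across, 14 mm high; origin at the centre of its underside
- petri_cream: bystander: petri dish with cream filling, 90 mm across, 14 mm high; origin at the centre of its underside
- lens_case: bystander: upright round case, amber with black foot, 38 mm across, 63 mm high; origin at the centre of its underside
Mind the look-alikes: they are no part of the job. There is more than one size of the part that bears rack_grip; the job needs the middle-sized.

How it is judged:
By the outcome, as a careful person would: the job done as asked, in the order asked, and still so for the second after the job is handed in, with the robot touching nothing.
It also fails if it takes over 51 s, if anything falls off the work surface, if the arm or the gripper's body presses on something with over 40 N, if the wrist force passes 120 N, or if a joint passes its speed limit or range.

### The arm

A 6-joint arm with a two-finger parallel gripper is mounted at the origin on a cart in front of the work surface, level with it; the furniture and walls round the work are solid. World frame = base frame: x ahead of the robot, y to its left, z up, the work surface at z = 0. Lengths are in m, angles in degrees, forces in N, time in s.
With the tool pointing down it reaches from about 0.3 to 0.75 m from the base axis. Payload 8.5 kg.
Tool frame: the origin (TCP) lies midway between the tips of the shut fingers; the grasp point (between the pads) lies 19 mm behind it (env.grip_depth is the distance from the TCP to the grasp point, in m); y points along the fingers, x is the direction in which the jaws open and shut, and the axes are right-handed (so a half turn about y gives the same grasp; the last joint's range is limited). The gripper opens to 85 mm and grips with 20 to 120 N. Pads are 22 mm wide; open, the fingers measure 114 mm over their backs; the gripper's body (76 mm by 85 mm) begins 54 mm behind the grasp point. The pads swing forward as they close: fully open they stand 13 mm farther back than shut.
Start: joints at [52.408, 21.807, 74.336, -0, 83.858, -12.336], TCP at [0.235, 0.497, 0.231] pointing down, gripper open.
Joint ranges: [-178.18, 178.18], [-50.72, 133.34], [12.68, 142.11], [-81.47, 261.47], [9.98, 163.14], [-165.26, 165.26]. Speed limits (degrees/s): [136.94, 136.94, 180, 180, 180, 180].

### API

Orientations are given as a 3x3 rotation matrix whose columns are the frame's x, y, z axes.
In Python, from rig import env gives the robot as it stands.
- The arm moves only by the shell command python3 -m inch 'ROWS' [FORCE]. ROWS is JSON, a list that holds one entry, the list of rows, each a list of 7 numbers: the gripper command: -1 is shut, 1 is fully open, values between are in proportion, then the shift along the world's x, y, z in cm, then the turn, a rotation vector about the world's x, y, z in degrees. In form: [[[grip, dx, dy, dz, rx, ry, rz], ...]]. A call has 1 to 20 rows; each row is the pose to reach, as a shift and turn from the pose commanded when the call began; what a row does not reach only later rows make up. A row lasts 1/8 s, in which the tool goes at most 62.5 mm and 10.7 degrees, less where a joint would pass 70% of its speed; a pose out of reach is approached as far as the arm can. A call with a gripper value outside its range is refused whole. The fingers move at their own pace and stop on an object; FORCE is the grip in N (left out, the last holds). Time passes only in rows, so rows that repeat a pose let the fingers close. It gives the time, the measured TCP pose, the force and the opening at its end, in the units of the state.
- env.observe(): the state, without advancing time (a new reading comes with each control period).
- env.get_image(name): name is "scene" or "side" or "wrist"; returns a dict with "frame" (400x640x3 uint8, red, green, blue), "mtx" (3x3 intrinsics, pixels), "rvec" (rotation vector, rad) and "tvec" (3), from world to camera coordinates, as OpenCV has them. Camera axes: x right, y down, z forward; pixel columns grow to the right and rows downward; lengths in m; the calibration is good to about 2 mm. A picture is of the moment at which its call begins. There is no depth.
- env.close_job(): hands the job in, once; it reports no verdict.
The state is a dict: "time_s": time; "q": joint angles; "qvel": joint speeds; "joint_efforts": joint torques, N m; "position": TCP position; "tool_rot": TCP orientation; "ft_force": force on the tool from outside, world axes, zero at the start; "wrist_torque": the same for the moment, N m; "grip_width": finger opening in m.
Only numpy, scipy, OpenCV 4.12 (cv2) and the standard library are available. Lean on these libraries where they do the work, as an engineer would, in place of code of your own. Each camera call takes 0.05 s, during which the arm holds its last target.

## Working session

There is one attempt and no reset: what is moved stays moved. The work goes in short steps, Python scripts to look and compute and a shell command to move; the robot and the scene stay as the last step left them, time stands still between calls to the robot, and variables do not carry over. Pictures are saved under pics/ and viewed, and the job is handed in when it is done.

```bash
mkdir -p pics; ls; python3 - <<'E'
from rig import env
import cv2
for n in ["scene","side","wrist"]:
    d=env.get_image(n); cv2.imwrite(f"pics/{n}0.png",d["frame"][:,:,::-1])
    R,_=cv2.Rodrigues(d["rvec"]); print(n,d["mtx"].tolist(),(-R.T@d["tvec"].reshape(3)).round(3),R[2].round(3))
s=env.observe(); print(s)
E
```

```text
pics
scene [[479.0920668471945, 0.0, 311.39859160937317], [0.0, 479.0920668471945, 198.99914473925725], [0.0, 0.0, 1.0]] [-0.04  -0.651  0.853] [ 0.437  0.7   -0.565]
side [[411.86072199480253, 0.0, 320.37600681415057], [0.0, 411.86072199480253, 199.97848016524333], [0.0, 0.0, 1.0]] [ 0.147 -0.53   0.812] [ 0.319  0.697 -0.642]
wrist [[336.93021880104396, 0.0, 326.1671144198243], [0.0, 336.93021880104396, 201.59630471206063], [0.0, 0.0, 1.0]] [0.174 0.527 0.375] [ 0.236 -0.114 -0.965]
{'time_s': 0.15, 'q': array([ 5.24109115e+01,  2.18321336e+01,  7.43720288e+01, -5.68318480e-05,
        8.38570037e+01, -1.23364677e+01]), 'qvel': array([ 0.05067068, -0.01128528, -0.23410151,  0.01438413,  0.05848044,
       -0.03666121]), 'joint_efforts': array([ 2.70408600e-03, -4.48627603e+01, -2.31345624e+01, -2.05233600e-04,
        3.83148930e-03,  2.91868298e-05]), 'position': array([0.23450852, 0.49725985, 0.23086969]), 'tool_rot': array([[ 4.26609675e-01, -6.50417473e-04, -9.04435604e-01],
       [ 9.04435237e-01, -8.46533862e-04,  4.26610110e-01],
       [-1.04311003e-03, -9.99999430e-01,  2.27120946e-04]]), 'ft_force': array([-0.12657333,  0.41524426, -0.9253142 ]), 'wrist_torque': array([ 0.00242184, -0.07899722, -0.04301971]), 'grip_width': 0.08530359064415936}
```

View pics/scene0.png

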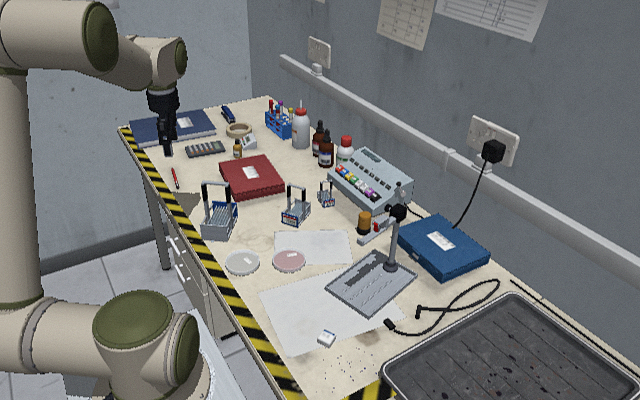

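View pics/side0.png

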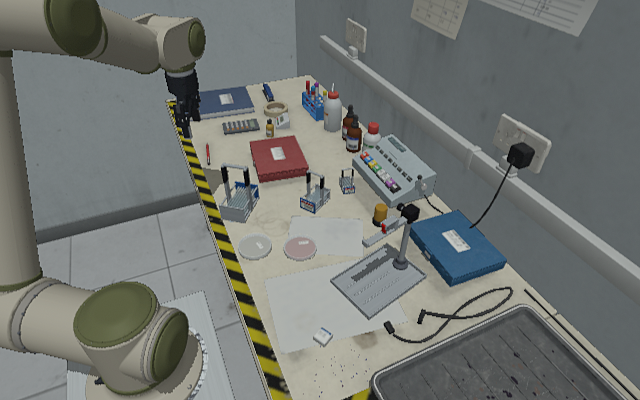

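View pics/wrist0.png

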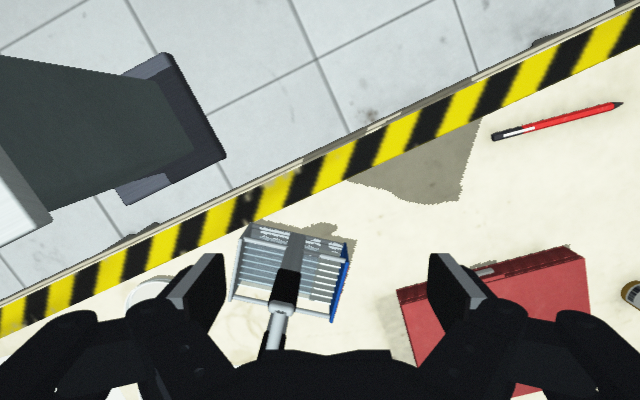

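The scene shows three racks. The big one is at about (218,212), the middle one at (295,207) and the small one at (327,193). The stand is at about (375,265). I'll zoom in.

```bash
python3 - <<'E'
import cv2
a=cv2.imread("pics/scene0.png"); b=cv2.imread("pics/side0.png")
cv2.imwrite("pics/z1.png",cv2.resize(a[170:320,190:430],(800,500),interpolation=cv2.INTER_CUBIC))
cv2.imwrite("pics/z2.png",cv2.resize(b[160:325,210:430],(800,600),interpolation=cv2.INTER_CUBIC))
E
```

```text
(no output)
```

View pics/z1.png

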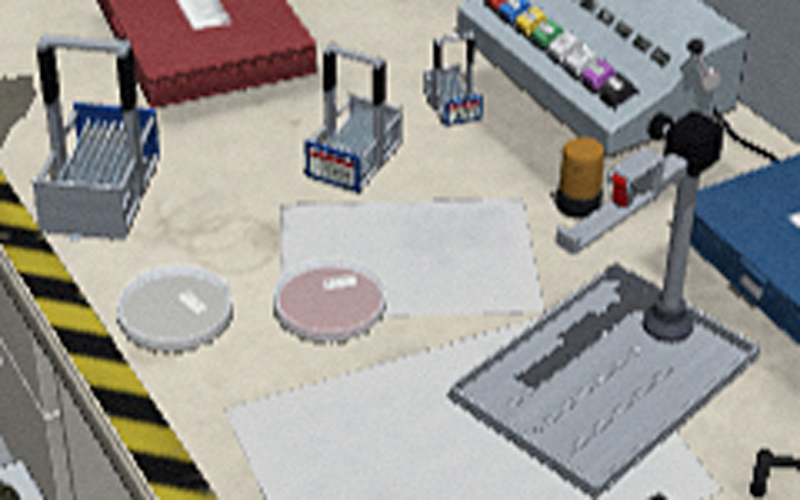

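View pics/z2.png

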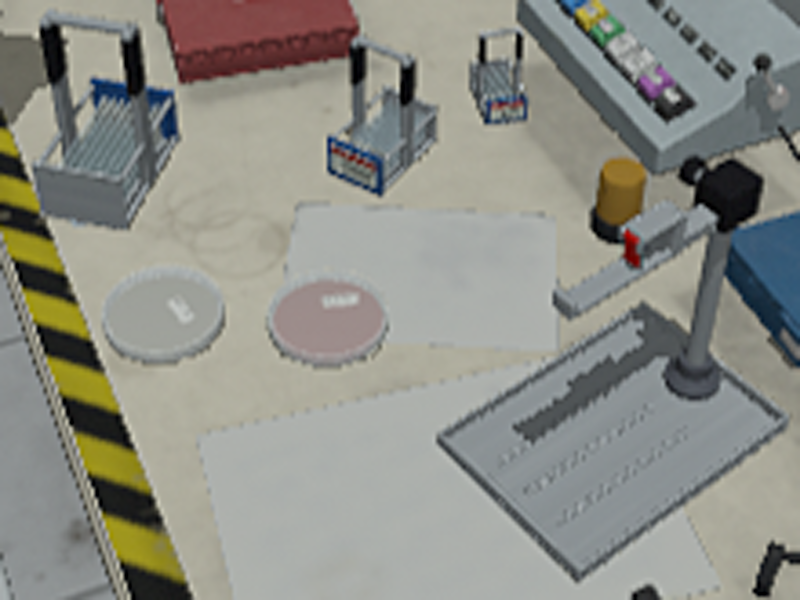

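```bash
cat > h.py <<'E'
import numpy as np,cv2
from rig import env
def cams():
    o={}
    for n in("scene","side"):
        d=env.get_image(n);R,_=cv2.Rodrigues(d["rvec"]);o[n]=(d["mtx"],R,-R.T@d["tvec"].reshape(3),d)
    return o
def ray(c,p):
    v=c[1].T@np.linalg.inv(c[0])@np.array([p[0],p[1],1.]);return c[2],v/np.linalg.norm(v)
def onz(c,p,z):
    o,v=ray(c,p);return o+v*(z-o[2])/v[2]
def tri(cs,ps):
    A=np.zeros((3,3));b=np.zeros(3)
    for c,p in zip(cs,ps):
        o,v=ray(c,p);M=np.eye(3)-np.outer(v,v);A+=M;b+=M@o
    return np.linalg.solve(A,b)
def proj(c,P):
    d=c[3];return cv2.projectPoints(np.array(P,float).reshape(-1,3),d["rvec"],d["tvec"],d["mtx"],None)[0].reshape(-1,2)
E
python3 - <<'E'
from h import *
c=cams()
z1=lambda p:(p[0]*.3+190,p[1]*.3+170)
z2=lambda p:(p[0]*.275+210,p[1]*.275+160)
L={"barL":((328,50),(357,42),.112),"barR":((382,62),(410,60),.112),"labBL":((305,182),(330,172),0),"labBR":((360,190),(380,192),0),
"panL":((449,395),(439,438),.014),"panB":((600,493),(578,578),.014),"panR":((758,348),(785,420),.014),"tip":((567,240),(560,302),.170),
"amber":((582,147),(622,165),.063),"pink":((331,300),(328,317),.01),"cream":((175,306),(164,312),.01),
"bigbarL":((40,40),(50,18),.15),"bigbarR":((130,46),(135,30),.15)}
for k,(a,b,z) in L.items():
    print(k,onz(c["scene"],z1(a),z).round(3),onz(c["side"],z2(b),z).round(3))
E
```

```text
barL [0.513 0.36  0.112] [0.515 0.361 0.112]
barR [0.544 0.321 0.112] [0.544 0.322 0.112]
labBL [0.475 0.336 0.   ] [ 0.482  0.344 -0.   ]
labBR [ 0.511  0.302 -0.   ] [ 0.51   0.305 -0.   ]
panL [0.436 0.042 0.014] [0.441 0.047 0.014]
panB [ 0.474 -0.089  0.014] [ 0.473 -0.087  0.014]
panR [ 0.665 -0.035  0.014] [ 0.664 -0.035  0.014]
tip [ 0.494 -0.005  0.17 ] [ 0.493 -0.003  0.17 ]
amber [0.661 0.189 0.063] [0.665 0.194 0.063]
pink [0.414 0.18  0.01 ] [0.416 0.184 0.01 ]
cream [0.306 0.236 0.01 ] [0.307 0.237 0.01 ]
bigbarL [0.289 0.439 0.15 ] [0.292 0.435 0.15 ]
bigbarR [0.348 0.394 0.15 ] [0.347 0.394 0.15 ]
```

Middle rack: bar centre near (0.529,0.341), with the label facing about 218°. Stand +x points along about 15.5°. I'll move above the rack with the jaws aligned and refine with the wrist camera.

```bash
python3 -m inch '[[[1,3,-1.5,1,0,0,8],[1,7.5,-4,3,0,0,17],[1,12,-6.5,4,0,0,26],[1,16.5,-9,4,0,0,35],[1,21,-11.5,4,0,0,44],[1,25.5,-13.5,4,0,0,53],[1,29.5,-15.6,4,0,0,62],[1,29.5,-15.6,4,0,0,64],[1,29.5,-15.6,4,0,0,64],[1,29.5,-15.6,4,0,0,64]]]'
python3 - <<'E'
from h import *
d=env.get_image("wrist"); cv2.imwrite("pics/w1.png",d["frame"][:,:,::-1])
s=env.observe();print(s["position"],s["tool_rot"].round(3).tolist(),s["q"].round(1))
E
```

```text
time_s: 1.5
position: [0.5286, 0.3422, 0.2717]
tool_rot: [[-0.626, 0.0, -0.78], [0.78, 0.0, -0.626], [0.0, -1.0, -0.0]]
ft_force: [0.4, 0.8, 0.4]
grip_width: 0.0855
[0.52869265 0.34216459 0.27170086] [[-0.626, 0.0, -0.78], [0.78, 0.0, -0.626], [-0.0, -1.0, -0.0]] [  22.2   28.9   55.9    0.    95.2 -106.6]
```

View pics/w1.png

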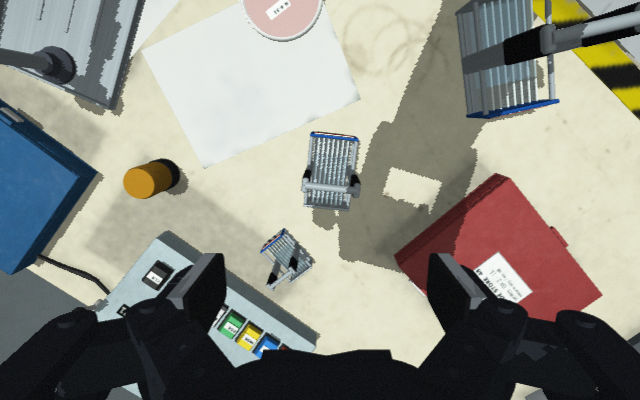

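The wrist view shows the rack nearly square to the camera: bar ends near (305,187) and (357,187), label plate at (335,134). Zooming to measure.

```bash
python3 - <<'E'
import cv2
a=cv2.imread("pics/w1.png")
cv2.imwrite("pics/z3.png",cv2.resize(a[120:220,270:400],(780,600),interpolation=cv2.INTER_CUBIC))
E
```

```text
(no output)
```

View pics/z3.png

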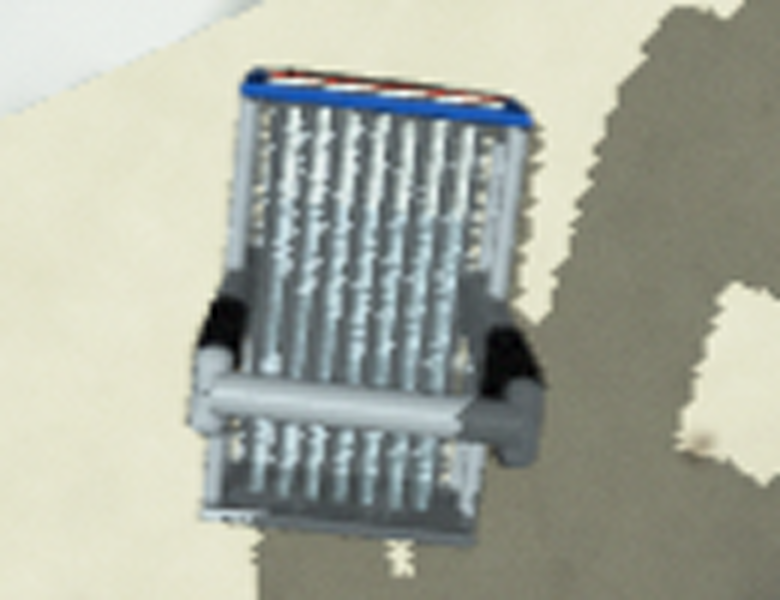

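```bash
python3 - <<'E'
from h import *
d=env.get_image("wrist");R,_=cv2.Rodrigues(d["rvec"]);c=(d["mtx"],R,-R.T@d["tvec"].reshape(3),d)
f=lambda p:(p[0]/6+270,p[1]/6+120)
P={}
for k,p,z in[("bL",(212,391),.112),("bR",(518,421),.112),("oL",(193,388),.112),("oR",(543,424),.112),("pL",(243,80),.04),("pR",(531,114),.04),("rL",(200,515),.04),("rR",(475,538),.04)]:
    P[k]=onz(c,f(p),z);print(k,P[k].round(4))
ang=lambda v:np.degrees(np.arctan2(v[1],v[0]))
for a,b in("bL","bR"),("oL","oR"),("pL","pR"),("rL","rR"),("rL","pL"),("rR","pR"):
    v=P[b]-P[a];print(a,b,np.linalg.norm(v).round(4),ang(v))
print((P["oL"]+P["oR"])/2,(P["bL"]+P["bR"])/2,(P["pL"]+P["pR"]+P["rL"]+P["rR"])/4)
E
```

```text
bL [0.5403 0.3282 0.112 ]
bR [0.5144 0.368  0.112 ]
oL [0.5418 0.3256 0.112 ]
oR [0.5124 0.3713 0.112 ]
pL [0.5061 0.3032 0.04  ]
pR [0.4778 0.3483 0.04  ]
rL [0.5764 0.3478 0.04  ]
rR [0.5466 0.3922 0.04  ]
bL bR 0.0475 123.04985926150684
oL oR 0.0543 122.77039042346601
pL pR 0.0532 122.157078911624
rL rR 0.0535 123.80865742653077
rL pL 0.0832 -147.6593269943347
rR pR 0.0817 -147.42675015626165
[0.52709256 0.34843742 0.112     ] [0.5273917  0.34806189 0.112     ] [0.52671608 0.34787452 0.04      ]
```

```bash
python3 - <<'E'
from h import *
c=cams(); 
d=env.get_image("wrist");R,_=cv2.Rodrigues(d["rvec"]);c["wrist"]=(d["mtx"],R,-R.T@d["tvec"].reshape(3),d)
a=np.radians(122.7-90);x=np.array([np.cos(a),np.sin(a),0]);y=np.array([-x[1],x[0],0])
o=np.array([.527,.348,0])
L=[o+x*i*.0425+y*j*.027+[0,0,z] for z in(0,.04) for i in(-1,1) for j in(-1,1)]+[o+y*j*.027+[0,0,.1155] for j in(-1,1)]
for n,(u0,v0,w,h,s) in {"scene":(250,170,90,70,8),"side":(280,160,70,60,10),"wrist":(270,120,130,100,6)}.items():
    im=c[n][3]["frame"][:,:,::-1][v0:v0+h,u0:u0+w]
    im=cv2.resize(im,None,fx=s,fy=s,interpolation=cv2.INTER_CUBIC)
    for p in proj(c[n],L): cv2.circle(im,tuple(int(t) for t in ((p-[u0,v0]+.5)*s)),4,(0,255,0),1)
    cv2.imwrite(f"pics/chk_{n}.png",im)
E
```

```text
(no output)
```

View pics/chk_scene.png

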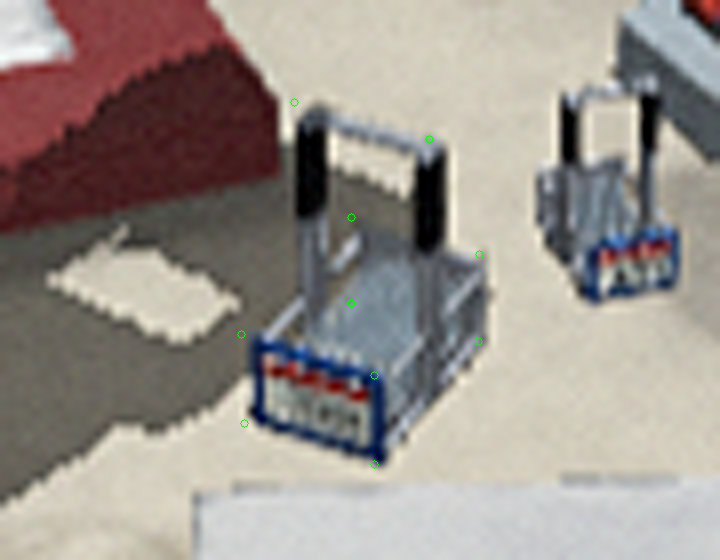

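View pics/chk_side.png

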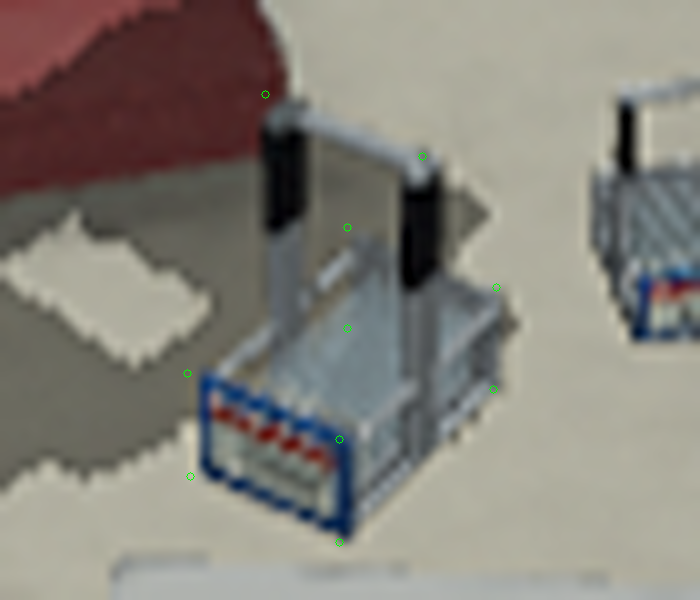

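View pics/chk_wrist.png

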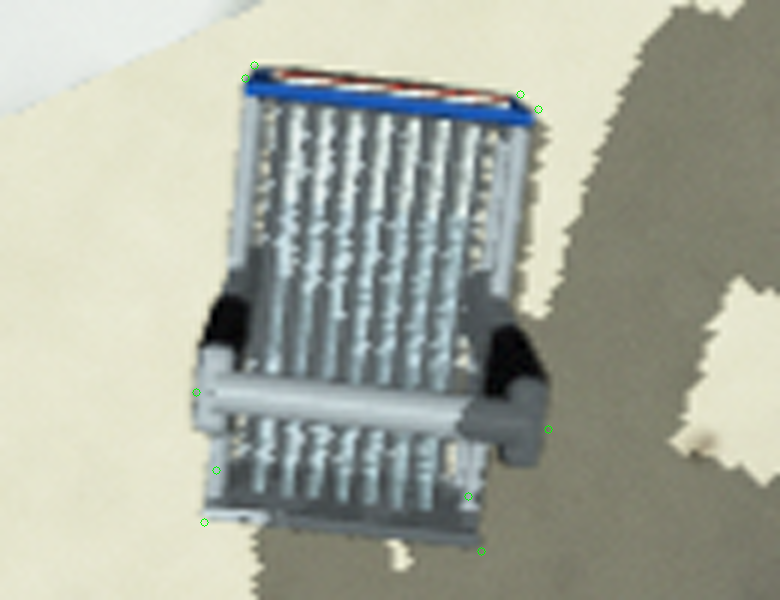

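```bash
python3 -m inch '[[[1,0,0.4,-3,0,0,-3],[1,0,0.4,-7,0,0,-6],[1,0,0.4,-11,0,0,-6],[1,0,0.4,-12,0,0,-6],[1,0,0.4,-12,0,0,-6]]]'
python3 - <<'E'
from h import *
d=env.get_image("wrist"); cv2.imwrite("pics/w2.png",d["frame"][:,:,::-1])
R,_=cv2.Rodrigues(d["rvec"]);c=(d["mtx"],R,-R.T@d["tvec"].reshape(3),d)
s=env.observe();t=s["position"];print(t,np.degrees(np.arctan2(s["tool_rot"][1,0],s["tool_rot"][0,0])))
print(proj(c,[t,t+[0,0,.019]]),c[2])
E
```

```text
time_s: 2.38
position: [0.5299, 0.3456, 0.152]
tool_rot: [[-0.541, 0.0, -0.841], [0.841, 0.0, -0.541], [-0.0, -1.0, -0.001]]
ft_force: [0.3, -0.2, 0.1]
grip_width: 0.0854
[0.53023505 0.34574675 0.15285687] 122.74669982567627
[[323.7057929  259.99976518]
 [323.34782785 279.92773852]] [0.47307718 0.3104516  0.29661283]
```

View pics/w2.png

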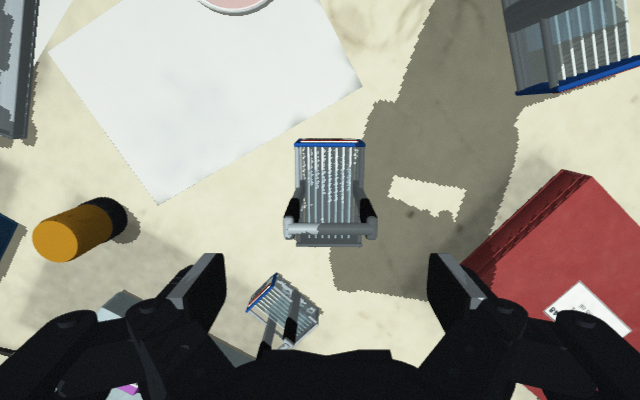

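```bash
python3 - <<'E'
from h import *
d=env.get_image("wrist");R,_=cv2.Rodrigues(d["rvec"]);c=(d["mtx"],R,-R.T@d["tvec"].reshape(3),d)
s=env.observe();T=s["tool_rot"]
for p,z in[((284,229),.112),((378,229),.112),((331,229),.112),((330,145),.04),((331,242),.04)]:
    P=onz(c,p,z);print(P.round(4),(T.T@(P-s["position"])).round(4))
a=d["frame"][:,:,::-1]
cv2.imwrite("pics/z4.png",cv2.resize(a[130:260,260:400],(700,650)[:2],interpolation=cv2.INTER_CUBIC)[:600])
E
```

```text
[0.5432 0.3261 0.112 ] [-0.0235  0.0412 -0.0001]
[0.5136 0.3722 0.112 ] [ 0.0313  0.0412 -0.    ]
[0.5284 0.3491 0.112 ] [ 0.0039  0.0412 -0.    ]
[0.4937 0.3268 0.04  ] [0.004  0.1131 0.0415]
[0.5593 0.3703 0.04  ] [ 0.005   0.1133 -0.0373]
```

View pics/z4.png

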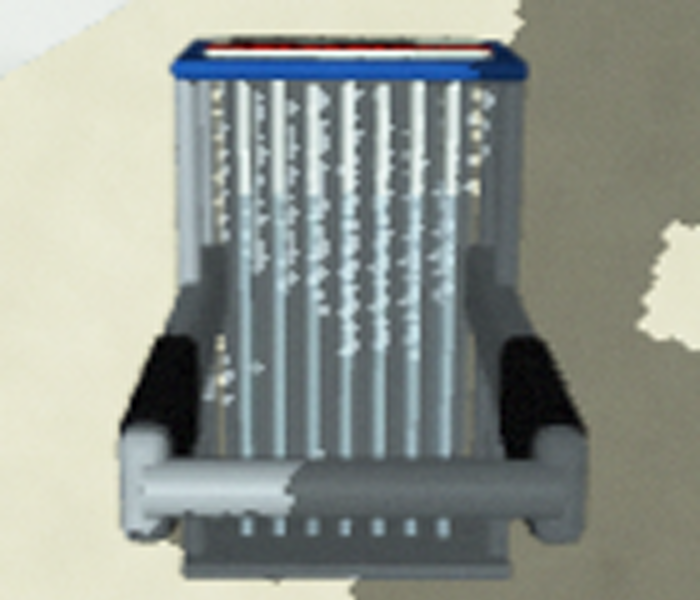

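```bash
python3 -m inch '[[[1,-0.1,0.2,-2,0,0,0],[1,-0.1,0.2,-4.5,0,0,0],[1,-0.1,0.2,-6.5,0,0,0],[1,-0.1,0.2,-7.7,0,0,0],[1,-0.1,0.2,-7.7,0,0,0],[0.3,-0.1,0.2,-7.7,0,0,0],[-1,-0.1,0.2,-7.7,0,0,0],[-1,-0.1,0.2,-7.7,0,0,0],[-1,-0.1,0.2,-7.7,0,0,0],[-1,-0.1,0.2,-7.7,0,0,0],[-1,-0.1,0.2,-7.7,0,0,0]]]' 60
python3 - <<'E'
from h import *
d=env.get_image("wrist"); cv2.imwrite("pics/w3.png",d["frame"][:,:,::-1])
E
```

```text
time_s: 3.85
position: [0.5293, 0.3477, 0.0756]
tool_rot: [[-0.541, 0.002, -0.841], [0.841, 0.001, -0.541], [-0.0, -1.0, -0.002]]
ft_force: [0.3, -0.7, 6.9]
grip_width: 0.0531
```

View pics/w3.png

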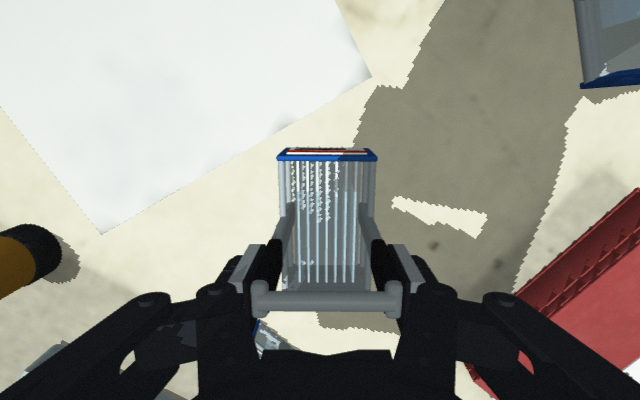

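Gripped at 53 mm. I'll lift straight up and check that the rack hangs upright.

```bash
python3 -m inch '[[[-1,0,0,0.5,0,0,0],[-1,0,0,1.5,0,0,0],[-1,0,0,3,0,0,0],[-1,0,0,4.5,0,0,0],[-1,0,0,6,0,0,0],[-1,0,0,7.5,0,0,0],[-1,0,0,8.5,0,0,0],[-1,0,0,9,0,0,0],[-1,0,0,9,0,0,0],[-1,0,0,9,0,0,0]]]'
python3 - <<'E'
from h import *
c=cams()
for n,(u0,v0,w,h,s) in {"scene":(190,120,240,180,3.3),"side":(210,120,220,165,3.6)}.items():
    im=c[n][3]["frame"][:,:,::-1][v0:v0+h,u0:u0+w]
    cv2.imwrite(f"pics/l_{n}.png",cv2.resize(im,None,fx=s,fy=s,interpolation=cv2.INTER_CUBIC))
d=env.get_image("wrist"); cv2.imwrite("pics/w4.png",d["frame"][:,:,::-1])
E
```

```text
time_s: 5.15
position: [0.5284, 0.3473, 0.1637]
tool_rot: [[-0.541, -0.001, -0.841], [0.841, -0.0, -0.541], [0.0, -1.0, 0.001]]
ft_force: [-0.2, 0.4, -1.8]
grip_width: 0.0534
```

View pics/l_scene.png

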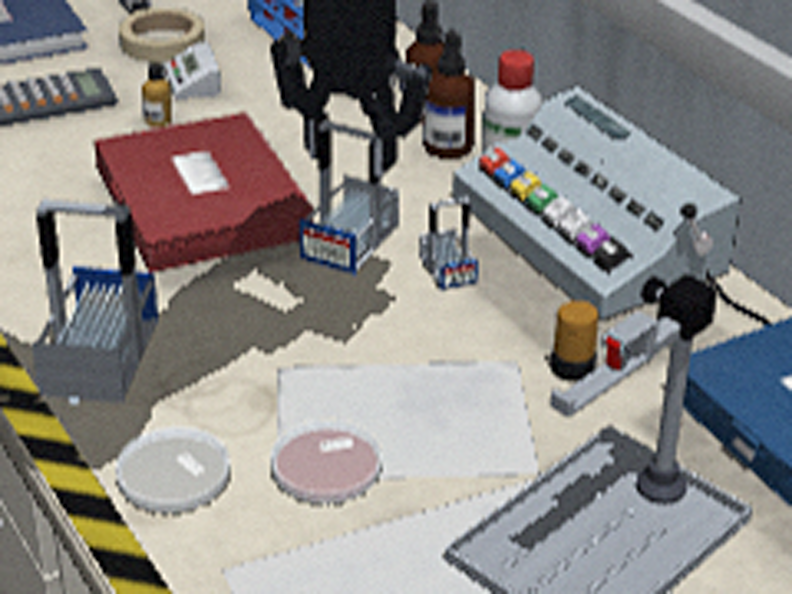

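View pics/w4.png

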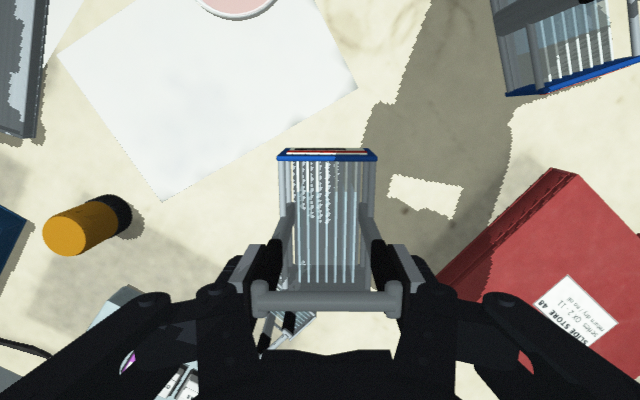

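The rack sits in the wrist view exactly as it did before the lift, so it is upright and firm. Next I carry it to a point outside the hook's tip.

```bash
python3 -m inch '[[[-1,-0.3,-1,0,0,0,-0.5],[-1,-0.8,-3,0,0,0,-1.5],[-1,-1.6,-6,0,0,0,-3],[-1,-2.5,-9,0,0,0,-4.5],[-1,-3.3,-12,0,0,0,-6],[-1,-4.1,-15,0,0,0,-7.5],[-1,-5,-18,0,0,0,-9],[-1,-5.8,-21,0,0,0,-10.5],[-1,-6.6,-24,0,0,0,-12],[-1,-7.5,-27,0,0,0,-13.5],[-1,-8.3,-30,0,0,0,-15],[-1,-9.1,-33,0,0,0,-16],[-1,-9.8,-35.5,0,0,0,-17],[-1,-10.2,-37.1,0,0,0,-17.2],[-1,-10.4,-37.8,0,0,0,-17.2],[-1,-10.4,-37.8,0,0,0,-17.2],[-1,-10.4,-37.8,0,0,0,-17.2]]]'
python3 - <<'E'
from h import *
c=cams()
for n,(u0,v0,w,h,s) in {"scene":(280,160,160,120,5),"side":(270,160,160,120,5)}.items():
    im=c[n][3]["frame"][:,:,::-1][v0:v0+h,u0:u0+w]
    cv2.imwrite(f"pics/m_{n}.png",cv2.resize(im,None,fx=s,fy=s,interpolation=cv2.INTER_CUBIC))
d=env.get_image("wrist"); cv2.imwrite("pics/w5.png",d["frame"][:,:,::-1])
E
```

```text
time_s: 7.42
position: [0.4246, -0.0302, 0.1643]
tool_rot: [[-0.268, 0.0, -0.963], [0.963, 0.0, -0.268], [0.0, -1.0, -0.0]]
ft_force: [-0.8, -0.7, -1.9]
grip_width: 0.0529
```

View pics/m_scene.png

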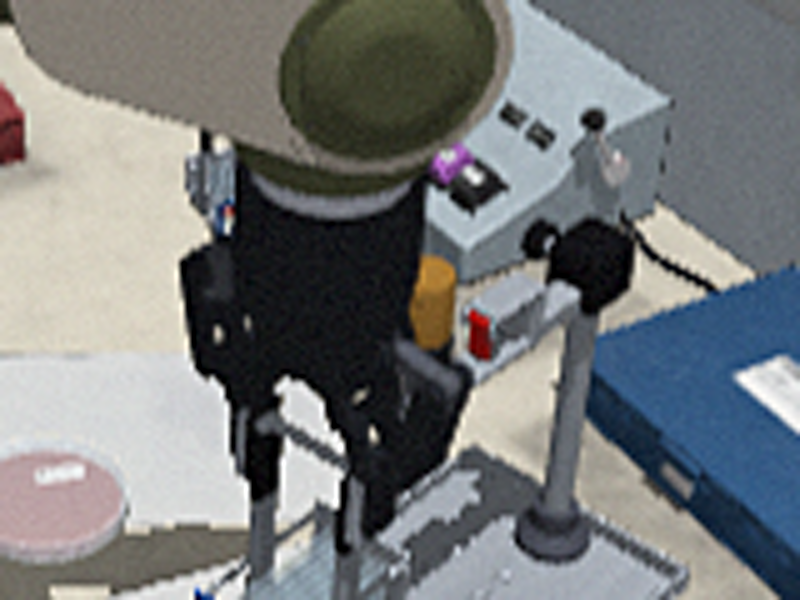

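View pics/m_side.png

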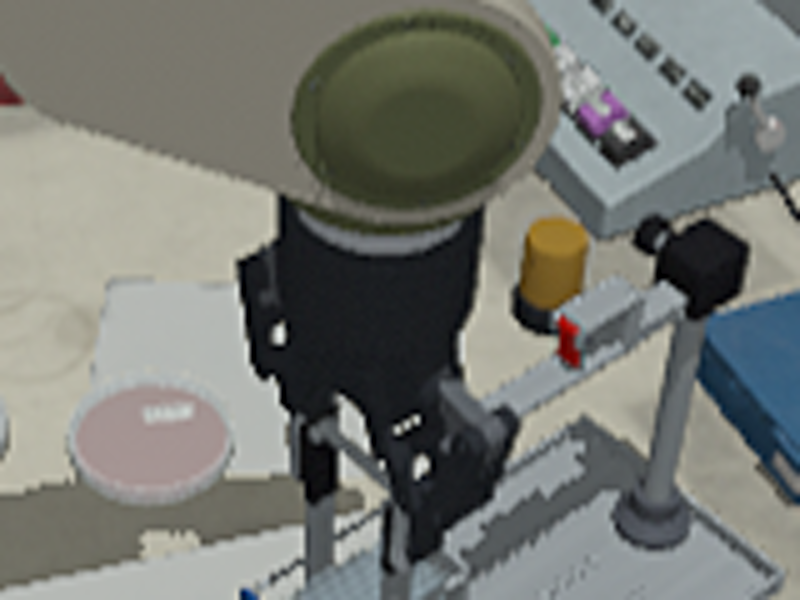

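View pics/w5.png

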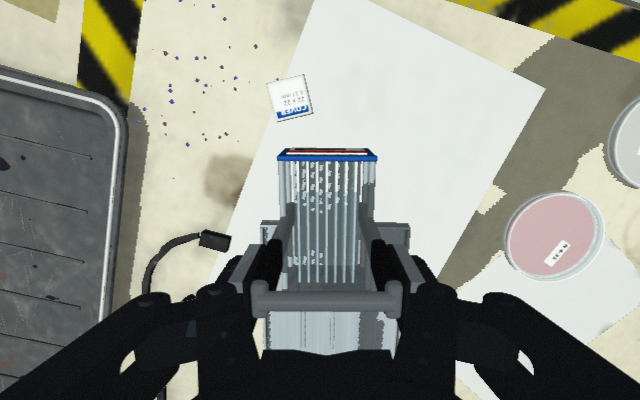

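```bash
python3 - <<'E'
from h import *
d=env.get_image("wrist");R,_=cv2.Rodrigues(d["rvec"]);c=(d["mtx"],R,-R.T@d["tvec"].reshape(3),d)
s=env.observe();T=s["tool_rot"]
for k,p,z in[("panA",(261,223),.014),("panB",(410,224),.014),("barA",(251,298),.2005),("barB",(402,298),.2005),("plateA",(277,157),.128),("plateB",(378,157),.128)]:
    P=onz(c,p,z);print(k,P.round(4),(T.T@(P-s["position"])).round(4))
a=d["frame"][:,:,::-1]
cv2.imwrite("pics/z5.png",cv2.resize(a[200:330,240:430],None,fx=4,fy=4,interpolation=cv2.INTER_CUBIC))
E
```

```text
panA [ 0.473  -0.0783  0.014 ] [-0.0593  0.1503 -0.0336]
panB [0.4369 0.0545 0.014 ] [ 0.0783  0.1503 -0.0345]
barA [ 0.4304 -0.0558  0.2005] [-0.0262 -0.0362  0.0014]
barB [ 0.4157 -0.0032  0.2005] [ 0.0284 -0.0362  0.0015]
plateA [ 0.3904 -0.0662  0.128 ] [-0.0255  0.0363  0.0427]
plateB [ 0.3758 -0.014   0.128 ] [0.0288 0.0363 0.0427]
```

View pics/z5.png

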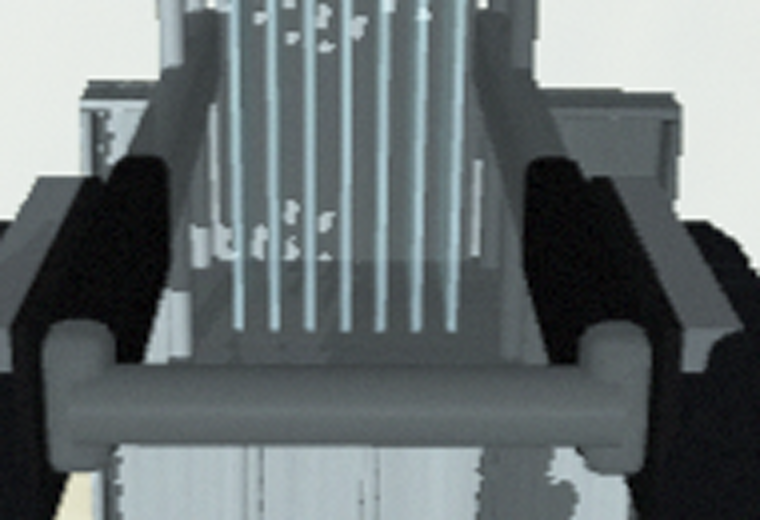

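```bash
python3 - <<'E'
import cv2
a=cv2.imread("pics/scene0.png"); b=cv2.imread("pics/side0.png")
cv2.imwrite("pics/z6.png",cv2.resize(a[200:250,350:415],(780,600),interpolation=cv2.INTER_CUBIC))
cv2.imwrite("pics/z7.png",cv2.resize(b[200:250,355:420],(780,600),interpolation=cv2.INTER_CUBIC))
E
```

```text
(no output)
```

View pics/z6.png

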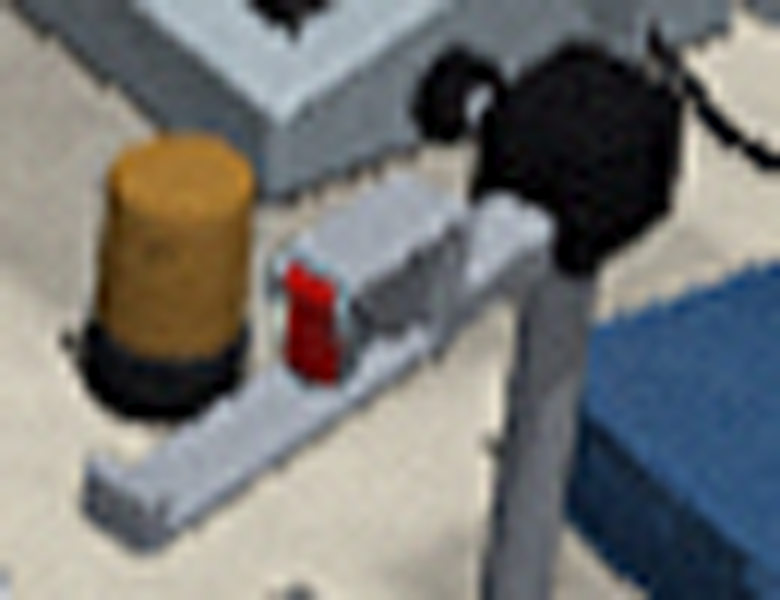

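View pics/z7.png

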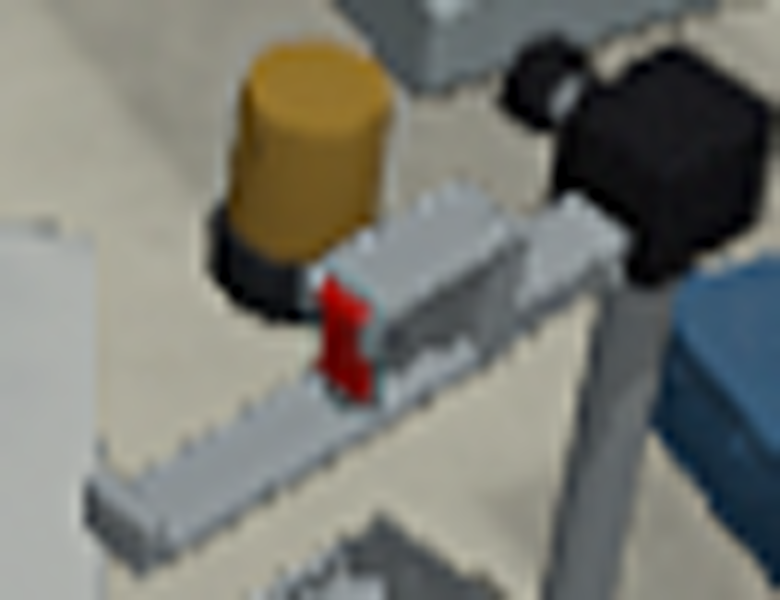

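```bash
python3 - <<'E'
from h import *
c=cams()
f1=lambda p:((p[0]+.5)/12-.5+350,(p[1]+.5)/12-.5+200)
f2=lambda p:((p[0]+.5)/12-.5+355,(p[1]+.5)/12-.5+200)
ang=lambda v:np.degrees(np.arctan2(v[1],v[0]))
Q={"edgeA":((170,522),(170,540),.17),"edgeB":((350,392),(370,422),.17),"edgeC":((440,338),(478,350),.17),
"roofNF":((347,288),(375,315),.198),"roofNB":((467,220),(522,232),.198),"roofFB":((405,178),(460,183),.198),"roofFF":((278,262),(315,278),.198),
"tipTopF":((88,458),(95,470),.179),"tipTopN":((150,510),(150,530),.179)}
S={}
for k,(a,b,z) in Q.items():
    A=onz(c["scene"],f1(a),z);B=onz(c["side"],f2(b),z);S[k]=(A+B)/2
    print(k,A.round(4),B.round(4),tri([c["scene"],c["side"]],[f1(a),f2(b)]).round(4))
for a,b in(("edgeA","edgeB"),("edgeA","edgeC"),("roofNF","roofNB"),("roofFF","roofFB"),("tipTopN","tipTopF")):print(a,b,ang(S[b]-S[a]),np.linalg.norm(S[b]-S[a]))
E
```

```text
edgeA [ 0.4984 -0.0124  0.17  ] [ 0.5    -0.0107  0.17  ] [ 0.5039 -0.0054  0.1629]
edgeB [0.5515 0.0015 0.17  ] [0.5485 0.0007 0.17  ] [ 0.541  -0.0096  0.182 ]
edgeC [0.5771 0.006  0.17  ] [0.577 0.009 0.17 ] [0.5777 0.0083 0.1692]
roofNF [0.5463 0.     0.198 ] [0.546  0.0008 0.198 ] [ 5.456e-01 -2.000e-04  1.987e-01]
roofNB [0.5795 0.0054 0.198 ] [0.5824 0.009  0.198 ] [0.5915 0.0192 0.1853]
roofFB [0.5778 0.0222 0.198 ] [0.5791 0.0251 0.198 ] [0.5835 0.0295 0.1919]
roofFF [0.54   0.0131 0.198 ] [0.5411 0.0136 0.198 ] [0.544  0.0176 0.1935]
tipTopF [0.4892 0.0019 0.179 ] [0.4912 0.0027 0.179 ] [0.4956 0.0096 0.1709]
tipTopN [ 0.4902 -0.0162  0.179 ] [ 0.493  -0.0144  0.179 ] [ 0.4994 -0.0049  0.1672]
edgeA edgeB 13.968957498684205 0.05236965456324537
edgeA edgeC 13.755580240909227 0.08016002890639624
roofNF roofNB 11.059281199218422 0.035442075156988904
roofFF roofFB 15.220317616940825 0.03925064352969613
tipTopN tipTopF 94.40052855380085 0.017622576451032133
```

```bash
python3 -m inch '[[[-1,-0.2,0.7,0,0,0,-1.1],[-1,0.3,0.85,0,0,0,-1.1],[-1,1.3,1.1,0,0,0,-1.1],[-1,2.8,1.45,0,0,0,-1.1],[-1,4,1.75,0,0,0,-1.1],[-1,4.6,1.9,0,0,0,-1.1],[-1,4.6,1.9,0,0,0,-1.1],[-1,4.6,1.9,0,0,0,-1.1]]]'
python3 - <<'E'
from h import *
c=cams()
ims=[]
for n,(u0,v0,w,h,s) in {"scene":(310,170,130,100,6),"side":(310,170,130,100,6)}.items():
    im=c[n][3]["frame"][:,:,::-1][v0:v0+h,u0:u0+w]
    cv2.imwrite(f"pics/n_{n}.png",cv2.resize(im,None,fx=s,fy=s,interpolation=cv2.INTER_CUBIC))
d=env.get_image("wrist"); cv2.imwrite("pics/w6.png",cv2.resize(d["frame"][200:330,240:430,::-1],None,fx=4,fy=4,interpolation=cv2.INTER_CUBIC))
E
```

```text
time_s: 8.72
position: [0.4704, -0.0116, 0.1643]
tool_rot: [[-0.249, -0.0, -0.968], [0.968, 0.0, -0.249], [0.0, -1.0, 0.0]]
ft_force: [0.0, 0.1, -2.5]
grip_width: 0.0532
```

View pics/n_scene.png

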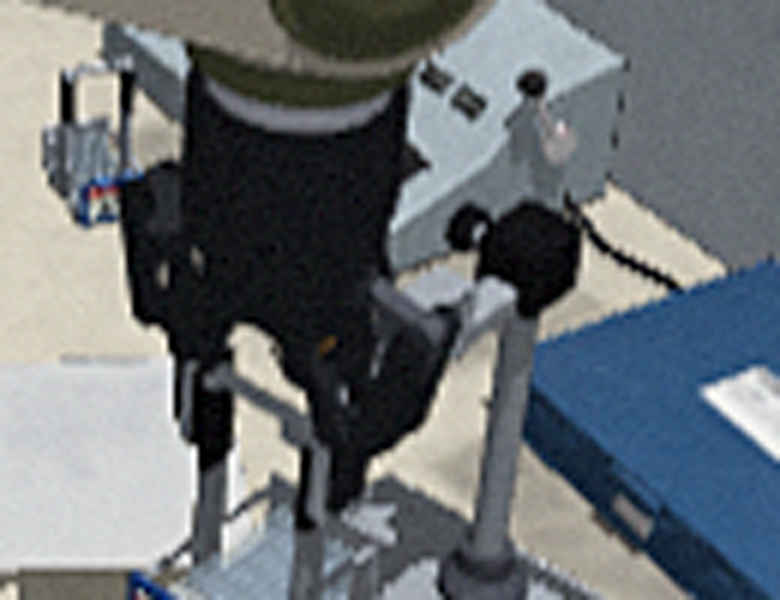

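View pics/n_side.png

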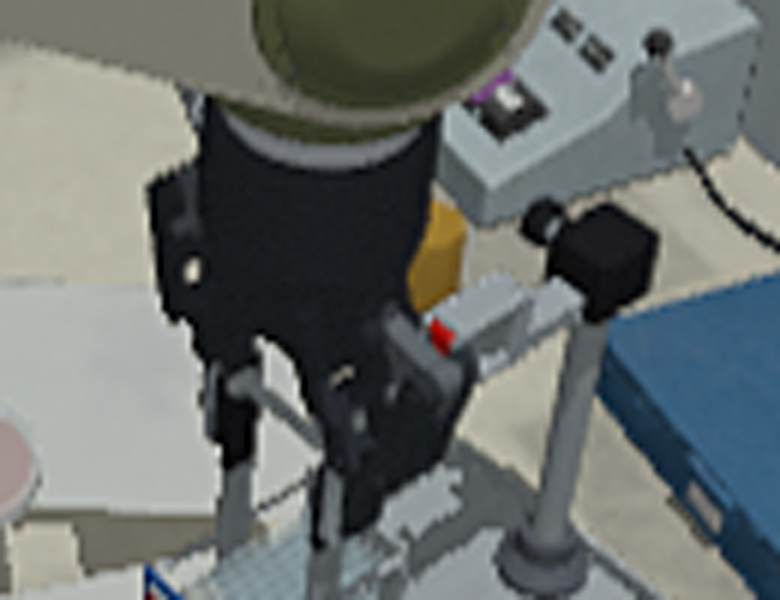

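View pics/w6.png

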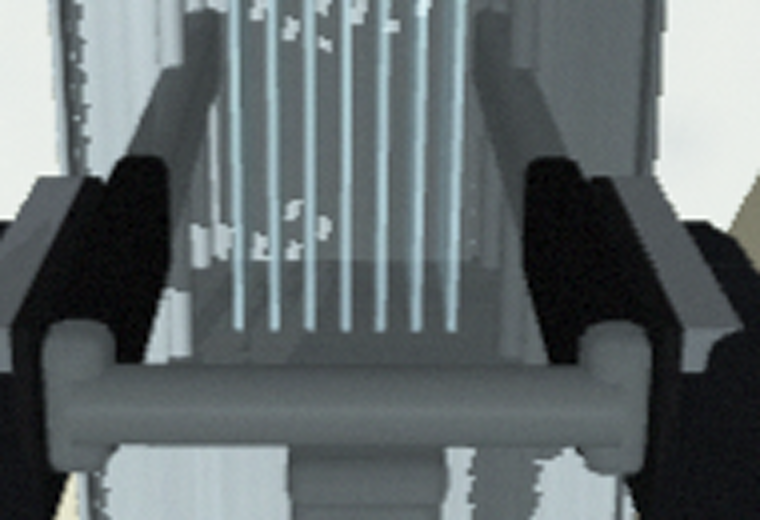

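The prong tip is visible beneath the bar, at columns 288-445 of the zoom, about 2 mm right of the bar's centre. I'll correct for that and advance over the tip.

```bash
python3 -m inch '[[[-1,0.4,0.3,0,0,0,0],[-1,1.3,0.55,0,0,0,0],[-1,2.4,0.8,0,0,0,0],[-1,3.4,1.05,0,0,0,0],[-1,3.9,1.2,0,0,0,0],[-1,3.9,1.2,0,0,0,0],[-1,3.9,1.2,0,0,0,0]]]'
python3 - <<'E'
from h import *
c=cams()
for n,(u0,v0,w,h,s) in {"side":(310,170,130,100,6)}.items():
    im=c[n][3]["frame"][:,:,::-1][v0:v0+h,u0:u0+w]
    cv2.imwrite(f"pics/o_{n}.png",cv2.resize(im,None,fx=s,fy=s,interpolation=cv2.INTER_CUBIC))
d=env.get_image("wrist"); cv2.imwrite("pics/w7.png",cv2.resize(d["frame"][200:330,240:430,::-1],None,fx=4,fy=4,interpolation=cv2.INTER_CUBIC))
E
```

```text
time_s: 9.75
position: [0.5094, 0.0004, 0.1643]
tool_rot: [[-0.249, -0.0, -0.968], [0.968, 0.0, -0.249], [0.0, -1.0, 0.0]]
ft_force: [-0.3, 0.1, -1.8]
grip_width: 0.0534
```

View pics/o_side.png

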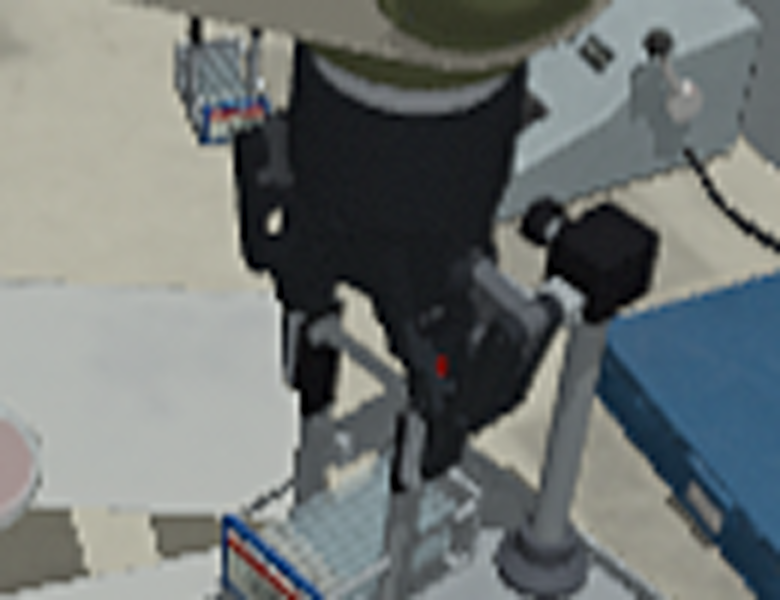

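View pics/w7.png

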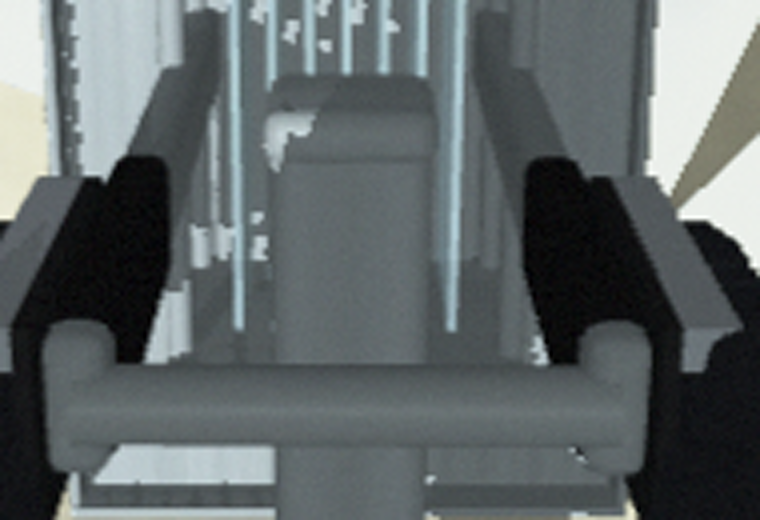

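```bash
python3 - <<'E'
from h import *
d=env.get_image("wrist");R,_=cv2.Rodrigues(d["rvec"]);c=(d["mtx"],R,-R.T@d["tvec"].reshape(3),d)
s=env.observe();T=s["tool_rot"]
f=lambda p:((p[0]+.5)/4-.5+240,(p[1]+.5)/4-.5+200)
for k,p,z in[("tip_in",(352,155),.173),("tip_out",(352,108),.179),("flatL",(277,340),.17),("flatR",(425,340),.17),("bar",(347,403),.2005),("panback",(350,485),.014)]:
    P=onz(c,f(p),z);print(k,P.round(4),(T.T@(P-s["position"])).round(4))
E
```

```text
tip_in [ 0.4958 -0.0016  0.173 ] [ 0.0016 -0.0086  0.0137]
tip_out [ 0.4886 -0.0035  0.179 ] [ 0.0015 -0.0146  0.0212]
flatL [ 0.521  -0.0039  0.17  ] [-0.007  -0.0056 -0.0101]
flatR [0.5168 0.0125 0.17  ] [ 0.01   -0.0056 -0.0101]
bar [0.5088 0.0012 0.2005] [ 0.001  -0.0361  0.0005]
panback [0.6418 0.0362 0.014 ] [ 0.0018  0.1504 -0.1371]
```

The prong now sits centred between the legs and square to the bar. I'll go 10 mm further and lower toward the prong.

```bash
python3 -m inch '[[[-1,0.5,0.12,0,0,0,0],[-1,1,0.25,-0.3,0,0,0],[-1,1,0.25,-1,0,0,0],[-1,1,0.25,-1.7,0,0,0],[-1,1,0.25,-2.3,0,0,0],[-1,1,0.25,-2.4,0,0,0],[-1,1,0.25,-2.4,0,0,0]]]'
python3 -m inch '[[[-1,0,0,-0.1,0,0,0],[-1,0,0,-0.1,0,0,0]]]'
python3 -m inch '[[[-1,0,0,-0.1,0,0,0],[-1,0,0,-0.1,0,0,0]]]'
python3 - <<'E'
from h import *
c=cams()
for n,(u0,v0,w,h,s) in {"side":(310,170,130,100,6)}.items():
    im=c[n][3]["frame"][:,:,::-1][v0:v0+h,u0:u0+w]
    cv2.imwrite(f"pics/p_{n}.png",cv2.resize(im,None,fx=s,fy=s,interpolation=cv2.INTER_CUBIC))
d=env.get_image("wrist"); cv2.imwrite("pics/w8.png",cv2.resize(d["frame"][200:330,240:430,::-1],None,fx=4,fy=4,interpolation=cv2.INTER_CUBIC))
E
```

```text
time_s: 10.82
position: [0.5197, 0.0029, 0.1404]
tool_rot: [[-0.249, 0.0, -0.968], [0.968, -0.0, -0.249], [-0.0, -1.0, -0.0]]
ft_force: [-0.6, 0.1, -1.7]
grip_width: 0.0531
time_s: 11.08
position: [0.5197, 0.0029, 0.1394]
tool_rot: [[-0.249, 0.0, -0.968], [0.968, -0.0, -0.249], [-0.0, -1.0, -0.0]]
ft_force: [0.4, -1.1, -1.1]
grip_width: 0.0531
time_s: 11.32
position: [0.5196, 0.0029, 0.1383]
tool_rot: [[-0.249, -0.0, -0.968], [0.968, -0.0, -0.249], [0.0, -1.0, 0.0]]
ft_force: [-0.5, 0.1, -2.3]
grip_width: 0.0533
```

View pics/w8.png

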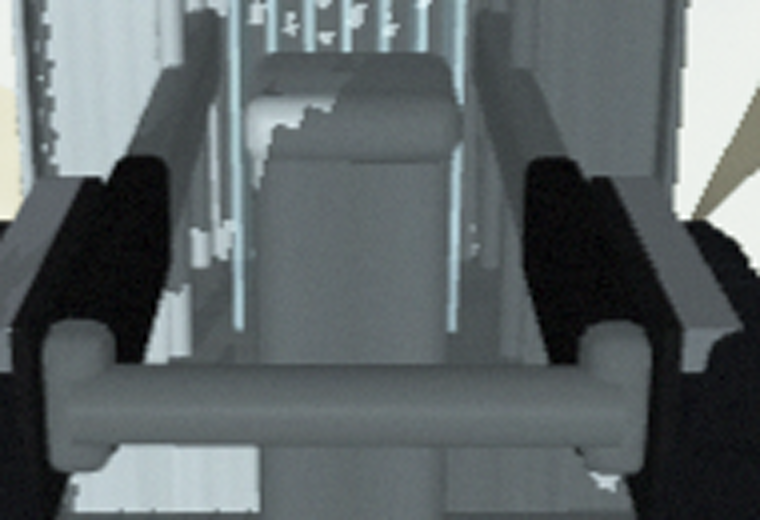

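View pics/p_side.png

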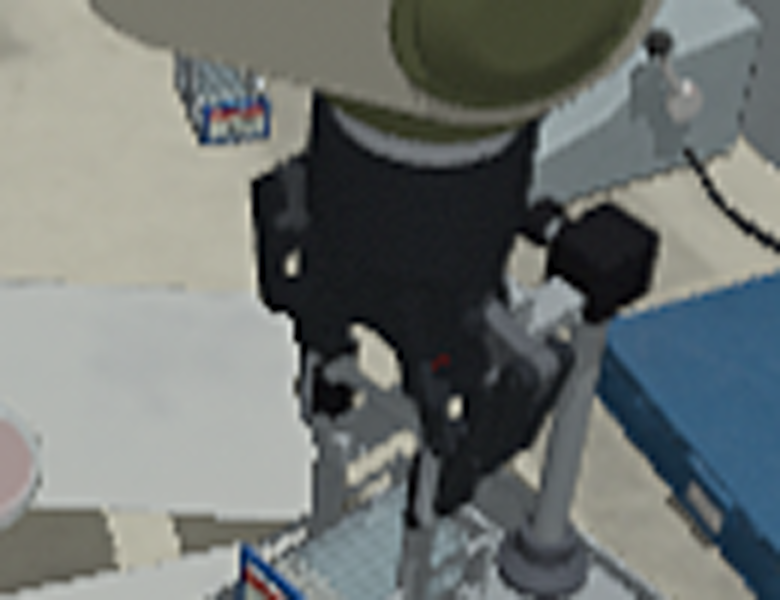

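```bash
python3 -m inch '[[[-1,0,0,-0.1,0,0,0],[-1,0,0,-0.1,0,0,0],[-1,0,0,-0.1,0,0,0]]]'
python3 -m inch '[[[-1,0,0,-0.05,0,0,0],[-1,0,0,-0.05,0,0,0],[-1,0,0,-0.05,0,0,0]]]'
python3 -m inch '[[[-1,0,0,-0.05,0,0,0],[-1,0,0,-0.05,0,0,0],[-1,0,0,-0.05,0,0,0]]]'
```

```text
time_s: 11.85
position: [0.5197, 0.0029, 0.1373]
tool_rot: [[-0.249, 0.0, -0.968], [0.968, -0.0, -0.249], [-0.0, -1.0, -0.0]]
ft_force: [0.3, -0.6, -1.9]
grip_width: 0.0532
time_s: 12.22
position: [0.5197, 0.0029, 0.137]
tool_rot: [[-0.249, 0.0, -0.968], [0.968, -0.0, -0.249], [-0.0, -1.0, -0.0]]
ft_force: [-0.0, -0.4, -0.0]
grip_width: 0.053
time_s: 12.6
position: [0.5198, 0.0029, 0.1368]
tool_rot: [[-0.249, 0.001, -0.968], [0.968, -0.0, -0.249], [-0.0, -1.0, -0.001]]
ft_force: [-1.9, 0.9, 4.8]
grip_width: 0.053
```

Contact is at TCP z 0.137, which matches the expected bar height of 173.5 mm. I'll lift by 0.5 mm and push along the prong.

```bash
python3 -m inch '[[[-1,0,0,0.06,0,0,0],[-1,0.48,0.12,0.06,0,0,0],[-1,0.97,0.25,0.06,0,0,0],[-1,1.45,0.37,0.06,0,0,0],[-1,1.94,0.5,0.06,0,0,0],[-1,1.94,0.5,0.06,0,0,0]]]'
python3 -m inch '[[[-1,0.48,0.12,0,0,0,0],[-1,0.97,0.25,0,0,0,0]]]'
python3 - <<'E'
from h import *
c=cams()
for n,(u0,v0,w,h,s) in {"side":(310,170,130,100,6)}.items():
    im=c[n][3]["frame"][:,:,::-1][v0:v0+h,u0:u0+w]
    cv2.imwrite(f"pics/q_{n}.png",cv2.resize(im,None,fx=s,fy=s,interpolation=cv2.INTER_CUBIC))
d=env.get_image("wrist"); cv2.imwrite("pics/w9.png",cv2.resize(d["frame"][200:330,240:430,::-1],None,fx=4,fy=4,interpolation=cv2.INTER_CUBIC))
R,_=cv2.Rodrigues(d["rvec"]);c=(d["mtx"],R,-R.T@d["tvec"].reshape(3),d)
s=env.observe();print(s["ft_force"],s["position"])
E
```

```text
time_s: 13.35
position: [0.54, 0.0081, 0.137]
tool_rot: [[-0.25, 0.002, -0.968], [0.968, 0.0, -0.25], [-0.0, -1.0, -0.002]]
ft_force: [1.1, 1.0, 0.9]
grip_width: 0.0527
time_s: 13.6
position: [0.5482, 0.0103, 0.1369]
tool_rot: [[-0.249, -0.002, -0.968], [0.968, -0.0, -0.249], [0.0, -1.0, 0.002]]
ft_force: [-5.8, -1.5, 4.6]
grip_width: 0.053
[-2.27928362 -0.06018204  1.95684068] [0.54899422 0.01050362 0.13691004]
```

View pics/w9.png

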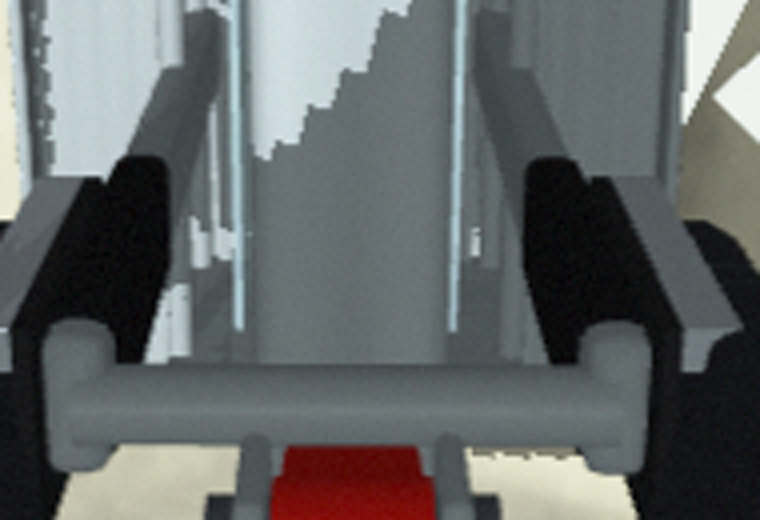

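View pics/q_side.png

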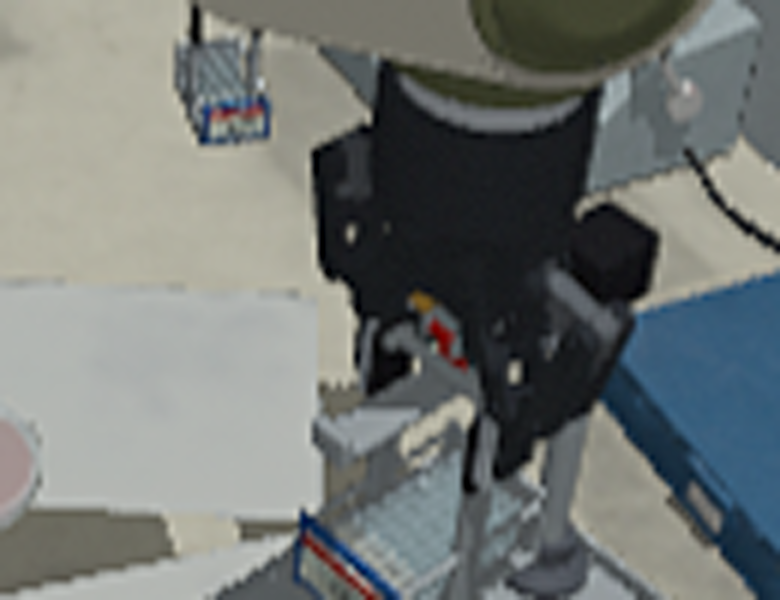

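The bar has reached the red gate (zoom centre (354,480), bar at (347,405)). I'll push on through.

```bash
python3 -m inch '[[[-1,0.39,0.1,0,0,0,0],[-1,0.77,0.2,0,0,0,0]]]'
python3 -m inch '[[[-1,0.29,0.08,0,0,0,0],[-1,0.58,0.15,0,0,0,0]]]'
python3 - <<'E'
from h import *
d=env.get_image("wrist"); cv2.imwrite("pics/w10.png",cv2.resize(d["frame"][200:330,240:430,::-1],None,fx=4,fy=4,interpolation=cv2.INTER_CUBIC))
s=env.observe();print(s["ft_force"],s["position"])
c=cams()
for n,(u0,v0,w,h,s) in {"side":(360,200,65,50,12)}.items():
    im=c[n][3]["frame"][:,:,::-1][v0:v0+h,u0:u0+w]
    cv2.imwrite(f"pics/r_{n}.png",cv2.resize(im,None,fx=s,fy=s,interpolation=cv2.INTER_CUBIC))
E
```

```text
time_s: 14.0
position: [0.5555, 0.0123, 0.1368]
tool_rot: [[-0.249, -0.003, -0.968], [0.968, -0.0, -0.249], [0.0, -1.0, 0.003]]
ft_force: [-9.4, -1.7, 4.9]
grip_width: 0.053
time_s: 14.25
position: [0.5611, 0.0137, 0.1368]
tool_rot: [[-0.249, -0.003, -0.968], [0.968, -0.0, -0.249], [0.0, -1.0, 0.003]]
ft_force: [-8.6, -2.5, 4.5]
grip_width: 0.053
[-2.69554339 -0.55538136  3.00385527] [0.56192605 0.01388365 0.13689604]
```

View pics/w10.png

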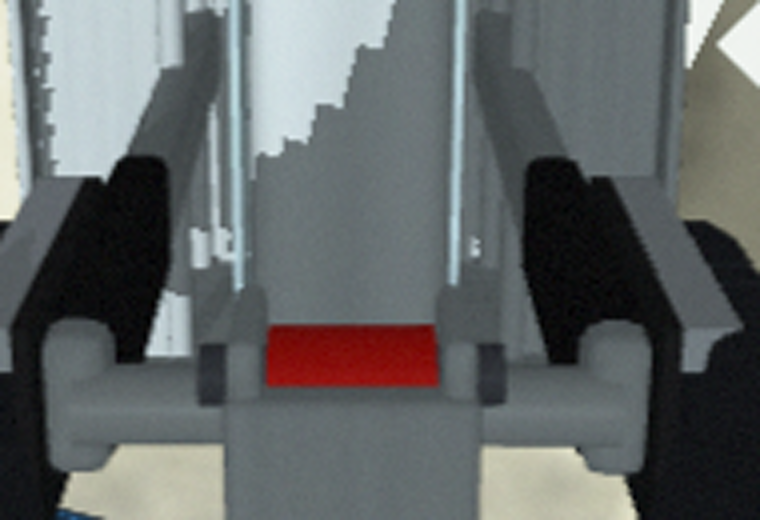

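View pics/r_side.png

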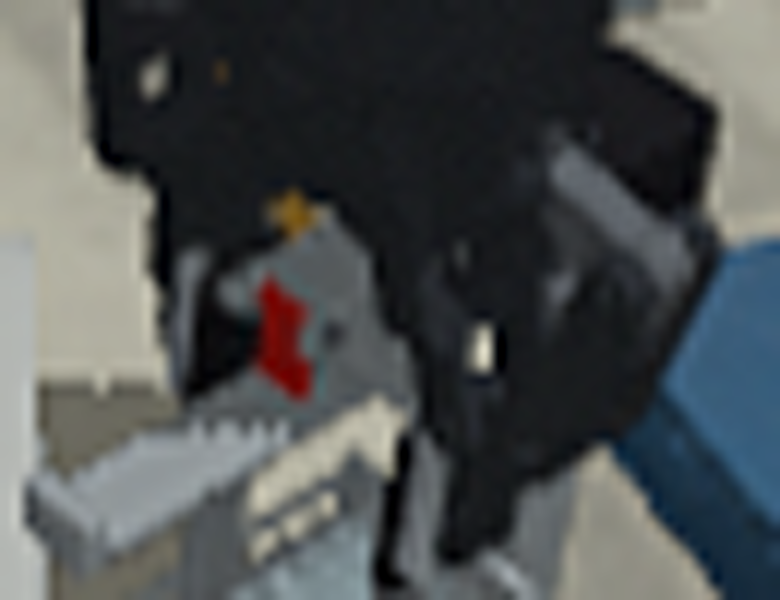

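```bash
python3 -m inch '[[[-1,0,0,0.05,0,0,0],[-1,0,0,0.05,0,0,0],[-1,0,0,0.05,0,0,0]]]'
python3 - <<'E'
from h import *
d=env.get_image("wrist");R,_=cv2.Rodrigues(d["rvec"]);c=(d["mtx"],R,-R.T@d["tvec"].reshape(3),d)
s=env.observe();T=s["tool_rot"];print(s["ft_force"])
f=lambda p:((p[0]+.5)/4-.5+240,(p[1]+.5)/4-.5+200)
for k,p,z in[("gate_low",(352,326),.172),("gate_top",(352,386),.192),("rooffront",(352,403),.198),("bar",(347,403),.1735)]:
    P=onz(c,f(p),z);print(k,P.round(4),(T.T@(P-s["position"])).round(4))
cv2.imwrite("pics/w11.png",d["frame"][:,:,::-1])
E
```

```text
time_s: 14.78
position: [0.5623, 0.0139, 0.1372]
tool_rot: [[-0.249, 0.0, -0.968], [0.968, 0.0, -0.249], [0.0, -1.0, -0.0]]
ft_force: [-0.0, 0.0, -1.8]
grip_width: 0.0529
[-0.08674075  0.97659578 -2.84726756]
gate_low [0.5547 0.0135 0.172 ] [ 0.0015 -0.0348  0.0075]
gate_top [0.5491 0.0119 0.192 ] [ 0.0014 -0.0548  0.0134]
rooffront [0.5469 0.0113 0.198 ] [ 0.0014 -0.0608  0.0156]
bar [0.5615 0.0148 0.1735] [ 0.001  -0.0363  0.0006]
```

View pics/w11.png

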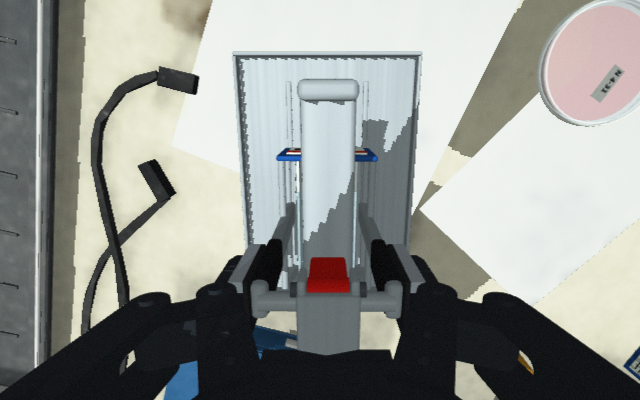

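```bash
python3 - <<'E'
from h import *
d=env.get_image("wrist");R,_=cv2.Rodrigues(d["rvec"]);c=(d["mtx"],R,-R.T@d["tvec"].reshape(3),d)
s=env.observe();T=s["tool_rot"]
for k,p,z in[("gate_low",(327,258),.172),("gate_top",(327,293),.192),("tip_out",(328,84),.179),("tip_in",(328,100),.172),("panedge",(328,53),.014)]:
    P=onz(c,p,z);print(k,P.round(4),(T.T@(P-s["position"])).round(4))
cv2.imwrite("pics/w12.png",cv2.resize(d["frame"][200:330,240:430,::-1],None,fx=4,fy=4,interpolation=cv2.INTER_CUBIC))
E
```

```text
gate_low [0.546 0.011 0.172] [ 0.0012 -0.0347  0.0165]
gate_top [0.5481 0.0115 0.192 ] [ 0.0012 -0.0547  0.0144]
tip_out [ 0.49   -0.0032  0.179 ] [ 0.0014 -0.0417  0.0743]
tip_in [ 0.494  -0.0021  0.172 ] [ 0.0015 -0.0347  0.0701]
panedge [ 0.4576 -0.0108  0.014 ] [0.0021 0.1233 0.1076]
```

View pics/w12.png

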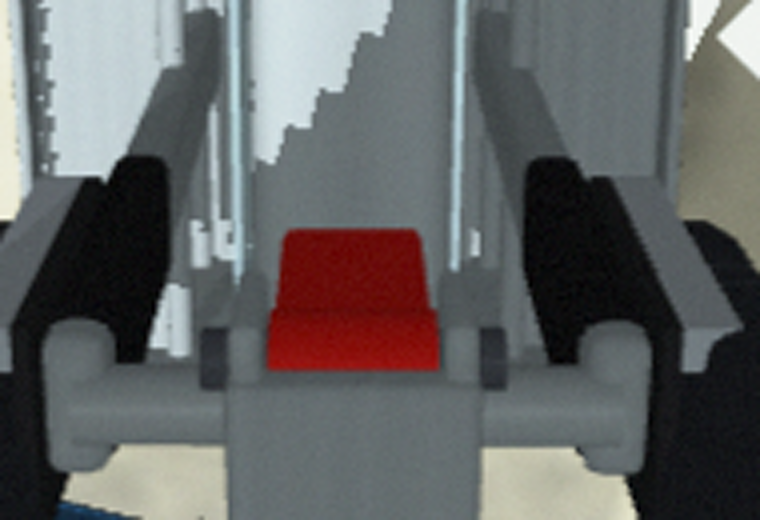

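The gate has now snapped shut (zoom rows 230-370, hanging vertically). The bar is about 14 to 16 mm behind it. I'll settle the bar, release and rise straight up.

```bash
python3 -m inch '[[[-1,0,0,-0.03,0,0,0],[-1,0,0,-0.03,0,0,0]]]' 20
python3 -m inch '[[[-0.5,0,0,0,0,0,0],[0.3,0,0,0,0,0,0],[0.4,0,0,0,0,0,0],[0.6,0,0,0,0,0,0],[0.8,0,0,0,0,0,0],[0.8,0,0,0,0,0,0],[0.8,0,0,0,0,0,0]]]'
python3 - <<'E'
from h import *
d=env.get_image("wrist")
cv2.imwrite("pics/w13.png",d["frame"][:,:,::-1])
E
```

```text
time_s: 15.12
position: [0.5622, 0.0139, 0.1371]
tool_rot: [[-0.249, -0.0, -0.968], [0.968, -0.0, -0.249], [-0.0, -1.0, 0.0]]
ft_force: [0.4, -0.2, -2.2]
grip_width: 0.0532
time_s: 16.0
position: [0.5623, 0.0139, 0.1371]
tool_rot: [[-0.249, -0.0, -0.968], [0.968, 0.0, -0.249], [0.0, -1.0, 0.0]]
ft_force: [-0.3, 1.1, 0.6]
grip_width: 0.0767
```

View pics/w13.png

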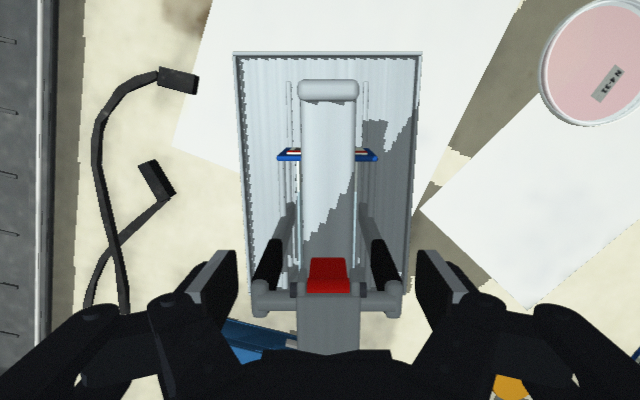

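Released; the rack hangs square. Rising.

```bash
python3 -m inch '[[[0.8,0,0,0.5,0,0,0],[0.8,0,0,1.5,0,0,0],[0.8,0,0,3,0,0,0],[0.8,0,0,5,0,0,0],[0.8,0,0,7,0,0,0],[0.8,0,0,9,0,0,0],[0.8,0,0,12,0,0,0],[0.8,0,0,15,0,0,0],[0.8,-2,6,16,0,0,0],[0.8,-5,12,16,0,0,0],[0.8,-8,18,16,0,0,0],[0.8,-8,22,16,0,0,0],[0.8,-8,24,16,0,0,0],[0.8,-8,24,16,0,0,0],[0.8,-8,24,16,0,0,0]]]'
python3 - <<'E'
from h import *
c=cams()
for n,(u0,v0,w,h,s) in {"scene":(310,170,120,120,5),"side":(310,170,120,120,5)}.items():
    im=c[n][3]["frame"][:,:,::-1]; cv2.imwrite(f"pics/f_{n}.png",im)
    cv2.imwrite(f"pics/fz_{n}.png",cv2.resize(im[v0:v0+h,u0:u0+w],None,fx=s,fy=s,interpolation=cv2.INTER_CUBIC))
E
```

```text
time_s: 17.92
position: [0.4827, 0.2528, 0.2973]
tool_rot: [[-0.248, 0.0, -0.969], [0.969, -0.0, -0.248], [-0.0, -1.0, 0.0]]
ft_force: [0.2, -0.1, -0.2]
grip_width: 0.0767
```

View pics/fz_scene.png

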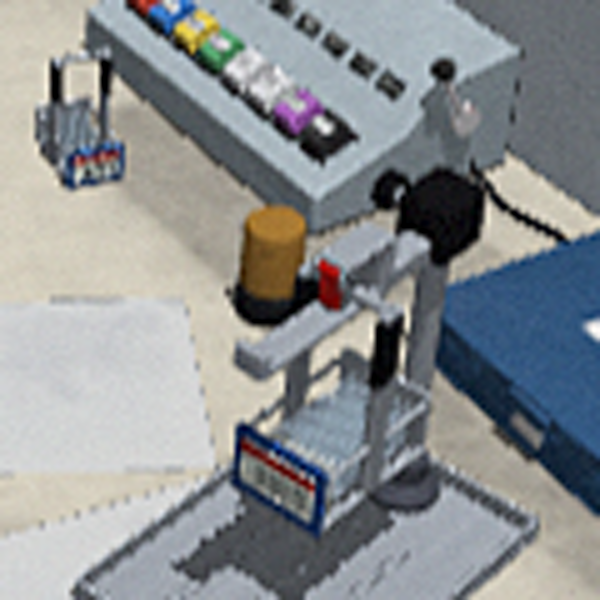

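View pics/fz_side.png

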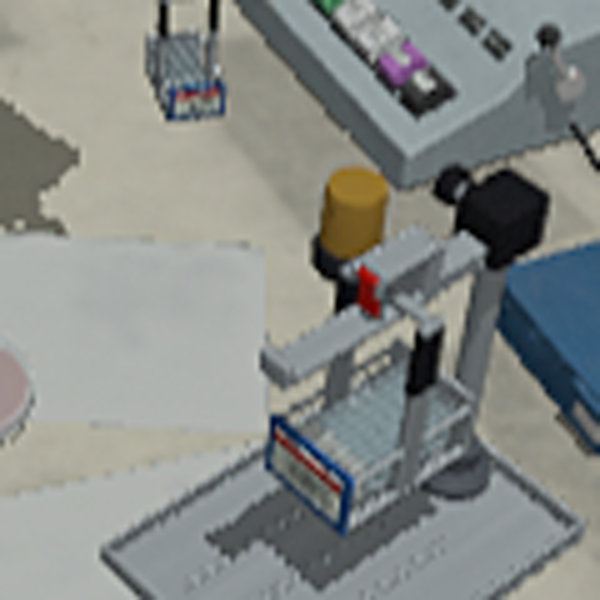

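View pics/f_side.png

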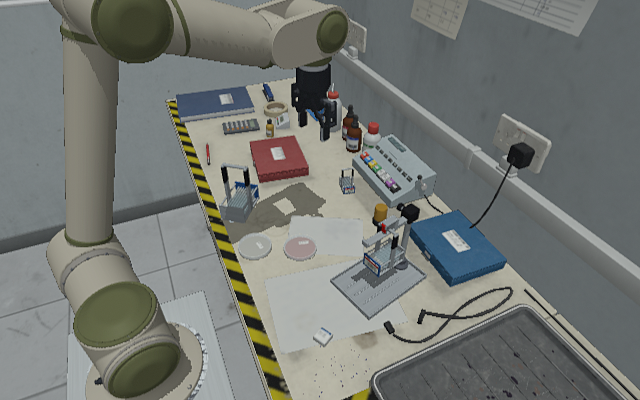

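The rack hangs level, with its label toward the open tip and the red gate shut in front of the bar. The dishes (side view (255,246) and (299,247)) and the lens case (380,213) look unmoved, and the arm is clear. Handing in.

```bash
python3 -c "
from rig import env
print(env.close_job())"
```

```text
the job is handed in; nothing more can be done
None
```

I hung the middle-sized slide rack on the draining hook with its label toward the open tip and pushed it along the prong until the red gate snapped shut. The job is handed in and gave no verdict.

- **How it went:** I gripped the rack across its legs, carried it upright over the turned-up tip and lowered it onto the prong. It took about 18 s.
- **Gate:** Just after the push it was still resting partly open on the bar. It fell shut when I raised the bar about 0.5 mm. My last wrist check, before release, showed it vertical with the bar about 14 to 16 mm behind it.
- **Last pictures:** After release, the rack hangs level with the label square to the prong, and I saw no fallen slides. The dishes and lens case look unmoved, judged by eye only.
- **Forces:** The highest I read was about 10 N, during the gate push. I read force only between moves.
- **Disagreement:** The wrist camera and the two fixed cameras differed by up to 7 mm on where the rack stood. I relied on the wrist view and the touch on the prong for the final fit.

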